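# Reverse the row of biscuit stamps from drying rack to tray

### The arm

A 7-joint arm with a two-finger parallel gripper is mounted at the origin on the work surface. World frame = base frame: x ahead of the robot, y to its left, z up, the work surface at z = 0. Lengths are in m, angles in rad, forces in N, time in s.
With the tool pointing down it reaches from about 0.425 to 0.95 m from the base axis. Payload 4.7 kg.
Tool frame: the origin (TCP) lies between the finger pads; the fingertips stand 25 mm ahead of it and the grasp point (between the pads) lies 6 mm ahead of it (r.tips_ahead is the distance from the TCP to the fingertips, in m); z points along the fingers, y is the line along which they close (so a half turn about z gives the same grasp; the last joint's range is limited). The gripper opens to 87 mm and grips with 3 to 60 N. Pads are 19 mm wide; open, the fingers measure 117 mm over their backs; the gripper's body (75 mm by 190 mm) begins 51 mm behind the grasp point.
Start: joints at [1.131, 0.469, -0.049, 1.532, 0.024, 1.141, -0.082], TCP at [0.27, -0.619, 0.208] pointing down, gripper open.
Joint ranges: [-2.59, 2.59], [-0.33, 1.99], [-1.39, 1.29], [0.1, 2.45], [-1.04, 4.18], [0.21, 1.99], [-2.66, 2.66]. Speed limits (rad/s): [2.57, 2.57, 3.14, 3.14, 3.14, 3.14, 3.14].

### API

Orientations are given as a unit quaternion [w, x, y, z].
In Python, from plant import r gives the robot as it stands.
- The arm moves only by the shell command python3 -m crank 'ROWS'. ROWS is JSON, a list of rows, each a list of 7 numbers: the turn, a rotation vector about the tool's x, y, z each as a share of 90 degrees, from -1 to 1, then the shift along the tool's x, y, z each as a share of 500 mm, from -1 to 1, then the gripper's target within -1 to 1 (fully open at 1, half-way at 0, shut at -1). A call has 1 to 10 rows; each row is the pose to reach, as a shift and turn from the pose commanded when the call began, along the tool's axes at that moment; what a row does not reach only later rows make up. A row lasts 1/10 s, in which the tool goes at most 50 mm and 8.59 degrees, less where a joint would pass 70% of its speed; a pose out of reach is approached as far as the arm can. A call with a number of a shift or a turn outside -1 to 1 is refused whole. A call with a gripper value outside its range is refused whole. The fingers move at their own pace and stop on an object; the grip force is fixed at half the most. Time passes only in rows, so rows that repeat a pose let the fingers close. It gives the time, the measured TCP pose, the force, the opening and the grip force at its end, in the units of the state.
- r.observe(): the state, without advancing time (a new reading comes with each control period).
- r.capture(name): name is "scene" or "top"; returns a dict with "color" (420x560x3 uint8, red, green, blue), "vertical_fov" (degrees; the focal length in pixels is half the picture's height over the tangent of half this angle, whatever the lens; pixels are square), "cx", "cy" (the principal point, pixels), "distortion" ([k1, k2, p1, p2, k3] as OpenCV has them; the pictures are not rectified), "pose" (4x4, takes a point from camera to world coordinates). Camera axes: x right, y up, looking along -z (the intrinsics and any distortion apply to the point x, -y, -z); pixel columns grow to the right and rows downward; lengths in m; the calibration is good to about 2 mm. A picture is of the moment at which its call begins. There is no depth.
- r.close_job(): hands the job in; it is judged then, once.
The state is a dict: "time": time; "joint_pos": joint angles; "joint_velocities": joint speeds; "tau": joint torques, N m; "eef_pos": TCP position; "eef_rot": TCP orientation; "force": force on the tool from outside, world axes, zero at the start; "wrist_torque": the same for the moment, N m; "gripper_width": opening from 0.0 (shut) to 1.0 (fully open); "grip_force": force on a finger pad.
Only numpy, scipy, OpenCV 4.12 (cv2) and the standard library are available. Lean on these libraries where they do the work, as an engineer would, in place of code of your own. Each camera call takes 0.05 s, during which the arm holds its last target. There are 200 camera calls.

### The job

The four washed biscuit stamps stand on the wire drying rack in the order in which they are used, and the decorator across the table takes over next. Move them into the wooden tray in reverse order, one to a compartment: the stamp at the left end of the rack goes to the right end of the tray, and so on, so that the one at the right end comes to the left end. Keep them upright, put each down gently rather than dropping it, and leave each standing flat on the compartment's floor.

Things in the scene. Friction and masses are not known exactly. Their poses are not given: they have to be found in the camera images.
- round_stamp: Biscuit stamp, loose, standing upright, about 0.12 kg: a flat 12 mm thick bare metal foot shaped as a disc of 48 mm diameter; above it a 16 mm thick brass neck up to 24 mm, then an upright round wooden handle of 25 mm diameter from 24 to 80 mm (domed top at 87 mm), which is where to grip it. Origin: centre of the foot's underside; z up along the handle.
- square_stamp: Biscuit stamp, loose, standing upright, about 0.12 kg: a flat 12 mm thick bare metal foot shaped as a square of 42 x 42 mm; above it a 16 mm thick brass neck up to 24 mm, then an upright round wooden handle of 25 mm diameter from 24 to 80 mm (domed top at 87 mm), which is where to grip it. Origin: centre of the foot's underside; z up along the handle.
- oblong_stamp: Biscuit stamp, loose, standing upright, about 0.12 kg: a flat 12 mm thick bare metal foot shaped as an oblong of 50 mm (along its x) x 30 mm (along its y); above it a 16 mm thick brass neck up to 24 mm, then an upright round wooden handle of 25 mm diameter from 24 to 80 mm (domed top at 87 mm), which is where to grip it. Origin: centre of the foot's underside; z up along the handle.
- flower_stamp: Biscuit stamp, loose, standing upright, about 0.12 kg: a flat 12 mm thick bare metal foot shaped as four petals, discs of 24 mm diameter side by side, 52 mm across; above it a 16 mm thick brass neck up to 24 mm, then an upright round wooden handle of 25 mm diameter from 24 to 80 mm (domed top at 87 mm), which is where to grip it. Origin: centre of the foot's underside; z up along the handle.
- drying_rack: Steel wire drying rack, fixed, where the four stamps stand in a row at the start, one on each of its four black pads. 80 mm (x) x 312 mm (y), top of the wires 20 mm above the table. The row runs along its y axis, which points to the robot's left (within 0.15 rad); pads at y = +112.5, +37.5, -37.5, -112.5 mm. It may be nearer to the robot than the tray or beyond it. Origin: centre of its underside, on the table; z up.
- pad_round: Black round rubber pad, 62 mm in diameter and 4 mm thick, fixed on the drying rack: the one on which the round-footed stamp stands at the start (so it still shows later where in the row that stamp stood). Origin: centre of its underside, 20 mm above the table; a stamp on it stands 24 mm above the table.
- pad_square: Black round rubber pad, 62 mm in diameter and 4 mm thick, fixed on the drying rack: the one on which the square-footed stamp stands at the start (so it still shows later where in the row that stamp stood). Origin: centre of its underside, 20 mm above the table; a stamp on it stands 24 mm above the table.
- pad_oblong: Black round rubber pad, 62 mm in diameter and 4 mm thick, fixed on the drying rack: the one on which the oblong-footed stamp stands at the start (so it still shows later where in the row that stamp stood). Origin: centre of its underside, 20 mm above the table; a stamp on it stands 24 mm above the table.
- pad_flower: Black round rubber pad, 62 mm in diameter and 4 mm thick, fixed on the drying rack: the one on which the flower-footed stamp stands at the start (so it still shows later where in the row that stamp stood). Origin: centre of its underside, 20 mm above the table; a stamp on it stands 24 mm above the table.
- tray: Low wooden tray (pale floor, darker walls), fixed, empty at the start, with four square compartments in a row along its y axis, which points to the robot's left (within 0.15 rad). 80 mm (x) x 305 mm (y). Compartment centres at y = +112.5, +37.5, -37.5, -112.5 mm, x = 0; each is 70 x 70 mm clear inside, between 5 mm walls; their floor is 8 mm and the tops of the walls 22 mm above the table. Origin: centre of its underside, on the table; z up.
Not all that is in view belongs to the job. What is shaped like the round_stamp but green or orange is not meant.

How it is judged:
At the end, for the whole second after the job is handed in: Each stamp stands upright (within 0.1 rad), released and at rest, on the floor of the tray (its underside within 4 mm of it), its origin within 22 mm in the tray's x and y of the centre of the compartment that mirrors its starting place: pad at y on the drying rack, compartment at -y in the tray (x of round_stamp in the frame of tray between -0.022 and 0.022 m and z of round_stamp in the frame of tray between 0.004 and 0.012 m and angle between each of round_stamp, square_stamp, oblong_stamp, flower_stamp's own z axis and vertical below 0.1 rad and linear speed of each of round_stamp, square_stamp, oblong_stamp, flower_stamp below 0.03 m/s and angular speed of each of round_stamp, square_stamp, oblong_stamp, flower_stamp below 0.3 rad/s and contact force between the fingers and round_stamp below 0.1 N and ((y of pad_round in the frame of drying_rack between 0.0925 and 0.1325 m and y of round_stamp in the frame of tray between -0.1345 and -0.0905 m) or (y of pad_round in the frame of drying_rack between 0.0175 and 0.0575 m and y of round_stamp in the frame of tray between -0.0595 and -0.0155 m) or (y of pad_round in the frame of drying_rack between -0.0575 and -0.0175 m and y of round_stamp in the frame of tray between 0.0155 and 0.0595 m) or (y of pad_round in the frame of drying_rack between -0.1325 and -0.0925 m and y of round_stamp in the frame of tray between 0.0905 and 0.1345 m)) and x of square_stamp in the frame of tray between -0.022 and 0.022 m and z of square_stamp in the frame of tray between 0.004 and 0.012 m and contact force between the fingers and square_stamp below 0.1 N and ((y of pad_square in the frame of drying_rack between 0.0925 and 0.1325 m and y of square_stamp in the frame of tray between -0.1345 and -0.0905 m) or (y of pad_square in the frame of drying_rack between 0.0175 and 0.0575 m and y of square_stamp in the frame of tray between -0.0595 and -0.0155 m) or (y of pad_square in the frame of drying_rack between -0.0575 and -0.0175 m and y of square_stamp in the frame of tray between 0.0155 and 0.0595 m) or (y of pad_square in the frame of drying_rack between -0.1325 and -0.0925 m and y of square_stamp in the frame of tray between 0.0905 and 0.1345 m)) and x of oblong_stamp in the frame of tray between -0.022 and 0.022 m and z of oblong_stamp in the frame of tray between 0.004 and 0.012 m and contact force between the fingers and oblong_stamp below 0.1 N and ((y of pad_oblong in the frame of drying_rack between 0.0925 and 0.1325 m and y of oblong_stamp in the frame of tray between -0.1345 and -0.0905 m) or (y of pad_oblong in the frame of drying_rack between 0.0175 and 0.0575 m and y of oblong_stamp in the frame of tray between -0.0595 and -0.0155 m) or (y of pad_oblong in the frame of drying_rack between -0.0575 and -0.0175 m and y of oblong_stamp in the frame of tray between 0.0155 and 0.0595 m) or (y of pad_oblong in the frame of drying_rack between -0.1325 and -0.0925 m and y of oblong_stamp in the frame of tray between 0.0905 and 0.1345 m)) and x of flower_stamp in the frame of tray between -0.022 and 0.022 m and z of flower_stamp in the frame of tray between 0.004 and 0.012 m and contact force between the fingers and flower_stamp below 0.1 N and ((y of pad_flower in the frame of drying_rack between 0.0925 and 0.1325 m and y of flower_stamp in the frame of tray between -0.1345 and -0.0905 m) or (y of pad_flower in the frame of drying_rack between 0.0175 and 0.0575 m and y of flower_stamp in the frame of tray between -0.0595 and -0.0155 m) or (y of pad_flower in the frame of drying_rack between -0.0575 and -0.0175 m and y of flower_stamp in the frame of tray between 0.0155 and 0.0595 m) or (y of pad_flower in the frame of drying_rack between -0.1325 and -0.0925 m and y of flower_stamp in the frame of tray between 0.0905 and 0.1345 m))); the robot touches nothing.
It fails at once if A stamp is tipped over (tilted by more than 0.6 rad) (angle between any of round_stamp, square_stamp, oblong_stamp, flower_stamp's own z axis and vertical above 0.6 rad).
It fails at once if A stamp is dropped or flung: it moves faster than 0.7 m/s (a fall of about 25 mm) while the fingers do not hold it ((linear speed of round_stamp above 0.7 m/s and contact force between the fingers and round_stamp below 0.1 N) or (linear speed of square_stamp above 0.7 m/s and contact force between the fingers and square_stamp below 0.1 N) or (linear speed of oblong_stamp above 0.7 m/s and contact force between the fingers and oblong_stamp below 0.1 N) or (linear speed of flower_stamp above 0.7 m/s and contact force between the fingers and flower_stamp below 0.1 N)).
It also fails if it takes over 90 s, if anything falls off the work surface, if the arm or the gripper's body presses on something with over 40 N, if the wrist force passes 120 N, or if a joint passes its speed limit or range.

## Working session

There is one attempt and no reset: what is moved stays moved. The work goes in short steps, Python scripts to look and compute and a shell command to move; the robot and the scene stay as the last step left them, time stands still between calls to the robot, and variables do not carry over. Pictures are saved under pics/ and viewed, at most 14 in all, crops included, and the job is handed in when it is done.

```bash
mkdir -p pics; ls; cat > h.py <<'E'
import numpy as np, cv2
from plant import r
def K(c):
    h,w=c["color"].shape[:2]; f=h/2/np.tan(np.radians(c["vertical_fov"])/2)
    return np.array([[f,0,c["cx"]],[0,f,c["cy"]],[0,0,1.]])
def ray(c,uv):
    p=cv2.undistortPoints(np.array(uv,float).reshape(-1,1,2),K(c),np.array(c["distortion"],float)).reshape(-1,2)
    T=np.array(c["pose"]); d=np.c_[p[:,0],-p[:,1],-np.ones(len(p))]@T[:3,:3].T
    return T[:3,3],d
def onz(c,uv,z):
    o,d=ray(c,uv); return o+d*((z-o[2])/d[:,2])[:,None]
def proj(c,P):
    T=np.array(c["pose"]); q=(np.atleast_2d(P)-T[:3,3])@T[:3,:3]; q=q*[1,-1,-1]
    return cv2.projectPoints(q,np.zeros(3),np.zeros(3),K(c),np.array(c["distortion"],float))[0].reshape(-1,2)
E
python3 - <<'E'
from h import *
for n in ("scene","top"):
    c=r.capture(n); cv2.imwrite(f"pics/{n}0.png",c["color"][:,:,::-1]); print(n,np.round(c["pose"],3).tolist(),c["vertical_fov"],c["distortion"])
s=r.observe(); print(s)
E
```

```text
pics
scene [[-0.012, -0.864, 0.503, 1.037], [1.0, -0.012, 0.004, 0.062], [0.003, 0.503, 0.864, 0.842], [0.0, 0.0, 0.0, 1.0]] 49.81092091251474 [0.01720555 0.         0.         0.         0.        ]
top [[-0.023, 0.994, -0.108, 0.482], [-0.999, -0.02, 0.028, 0.057], [0.025, 0.109, 0.994, 0.923], [0.0, 0.0, 0.0, 1.0]] 43.972276588396284 [0.01047344 0.         0.         0.         0.        ]
{'time': 0.1, 'joint_pos': array([ 1.13107443,  0.46937803, -0.04859361,  1.53355585,  0.0241007 ,
        1.1410312 , -0.08231702]), 'joint_velocities': array([-0.00147031, -0.00335091, -0.00074104, -0.00360118,  0.00047189,
       -0.00116071,  0.00046339]), 'tau': array([ 1.21918099e-03, -5.09168673e+01, -8.06402438e-02, -2.36828971e+01,
       -6.13310281e-02,  3.44785396e-02,  6.80341714e-05]), 'eef_pos': array([ 0.26935335, -0.61831034,  0.20670066]), 'eef_rot': array([-8.67517532e-04,  9.78975766e-01,  2.03974633e-01, -2.13556809e-04]), 'force': array([0.76603301, 0.03244834, 0.25391311]), 'wrist_torque': array([ 0.01521022, -0.01235722,  0.02078506]), 'grip_force': 0.0, 'gripper_width': 1.0058425516855796}
```

View pics/scene0.png

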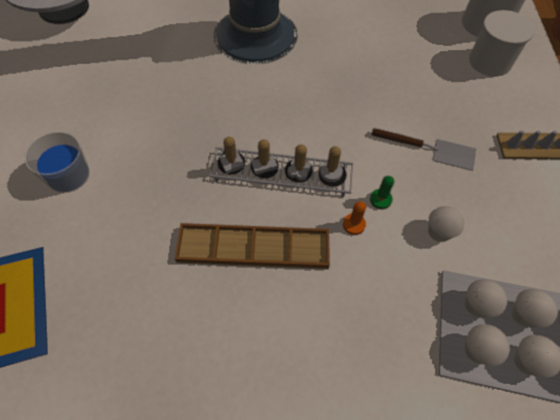

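View pics/top0.png

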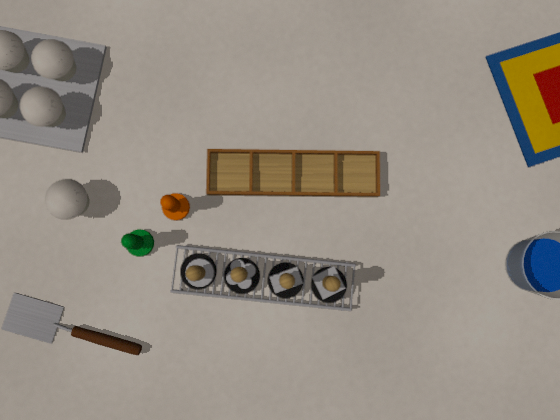

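```bash
python3 - <<'E'
from h import *
c=r.capture("top"); s=r.capture("scene")
cv2.imwrite("pics/crop1.png",cv2.resize(c["color"][135:315,165:390,::-1],None,fx=3.4,fy=3.2,interpolation=cv2.INTER_CUBIC))
cv2.imwrite("pics/crop2.png",cv2.resize(s["color"][125:275,165:370,::-1],None,fx=3.8,fy=3.8,interpolation=cv2.INTER_CUBIC))
for n,i,box in(("top",c,(135,315,170,390)),("scene",s,(125,275,165,340))):
    im=i["color"]; hsv=cv2.cvtColor(im,cv2.COLOR_RGB2HSV)
    m=cv2.inRange(hsv,(8,90,40),(25,255,255)); M=np.zeros_like(m); a,b,d,e=box; M[a:b,d:e]=m[a:b,d:e]
    nl,l,st,ce=cv2.connectedComponentsWithStats(M)
    for k in range(1,nl):
        if st[k,4]>40: print(n,st[k],ce[k].round(1))
        if st[k,4]>1500:
            pts=np.argwhere(l==k)[:,::-1].astype(np.float32)
            q=cv2.boxPoints(cv2.minAreaRect(pts)); P=onz(i,q,.022); print(q.round(1).tolist(),P.round(4).tolist(),P.mean(0),[np.linalg.norm(P[j]-P[j-1]).round(4) for j in range(4)])
E
```

```text
top [ 206  149  174   48 7925] [292.8 172.4]
[[205.89999389648438, 194.1999969482422], [206.5, 148.3000030517578], [379.6000061035156, 150.60000610351562], [379.0, 196.5]] [[0.6104, 0.1704, 0.022], [0.6917, 0.1688, 0.022], [0.6824, -0.1366, 0.022], [0.6005, -0.1321, 0.022]] [0.64624715 0.01761915 0.022     ] [np.float64(0.3027), np.float64(0.0814), np.float64(0.3056), np.float64(0.082)]
top [170 193  20  28 462] [178.3 206.3]
top [186 266  19  15 232] [194.9 272.7]
top [231 267  16  15 195] [238.3 273.9]
top [280 273  15  16 182] [286.7 280.6]
top [323 276  17  15 212] [331.1 282.9]
scene [224 137  12  26 233] [229.8 148.8]
scene [259 140  10  25 226] [263.5 151.5]
scene [295 145  12  25 230] [300.1 156.7]
scene [328 147  12  25 224] [333.4 158.4]
scene [ 174  223  156   46 5977] [253.  245.4]
[[173.8000030517578, 262.5], [175.3000030517578, 222.39999389648438], [330.29998779296875, 228.3000030517578], [328.79998779296875, 268.29998779296875]] [[0.6895, -0.1355, 0.022], [0.601, -0.1433, 0.022], [0.6102, 0.1742, 0.022], [0.6978, 0.1668, 0.022]] [0.64966086 0.01553305 0.022     ] [np.float64(0.3023), np.float64(0.0888), np.float64(0.3176), np.float64(0.0879)]
```

View pics/crop1.png

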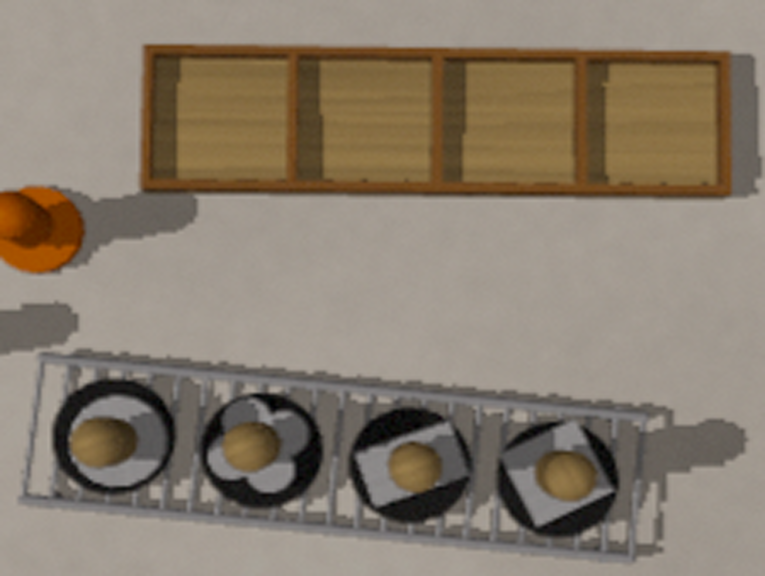

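```bash
python3 - <<'E'
from h import *
for n,box in(("top",(255,300,180,350)),("scene",(132,175,215,345))):
    c=r.capture(n); hsv=cv2.cvtColor(c["color"],cv2.COLOR_RGB2HSV)
    m=cv2.inRange(hsv,(8,90,40),(25,255,255)); M=np.zeros_like(m); a,b,d,e=box; M[a:b,d:e]=m[a:b,d:e]
    nl,l,st,ce=cv2.connectedComponentsWithStats(M); z=.105; o=np.array(c["pose"])[:2,3]; out=[]
    for k in range(1,nl):
        if st[k,4]<100: continue
        P=onz(c,np.argwhere(l==k)[:,::-1],z)[:,:2]; u=P.mean(0)-o; u/=np.linalg.norm(u); v=np.array([-u[1],u[0]])
        t=P@v; q=u*((P@u).max()-.0125)+v*(t.max()+t.min())/2; out.append((q[1].round(4),q[0].round(4),(t.max()-t.min()).round(4)))
    print(n,"y,x,diam",sorted(out)[::-1])
    if n=="top":
        m=cv2.inRange(hsv,(0,0,0),(180,255,38)); M=np.zeros_like(m); M[245:310,172:360]=m[245:310,172:360]
        for e in cv2.findContours(M,cv2.RETR_EXTERNAL,cv2.CHAIN_APPROX_NONE)[0]:
            if cv2.contourArea(cv2.convexHull(e))>400:
                p,rad=cv2.minEnclosingCircle(e); print("pad",np.round(p,1),round(rad,1),onz(c,[p],.024).round(4))
R=np.array([-.0305]); th=-.0305
for y in(.1125,.0375,-.0375,-.1125): print("comp",y,.646-np.sin(th)*y,.0175+np.cos(th)*y)
E
```

```text
top y,x,diam [(np.float64(0.1792), np.float64(0.4754), np.float64(0.022)), (np.float64(0.11), np.float64(0.4723), np.float64(0.0225)), (np.float64(0.036), np.float64(0.4607), np.float64(0.022)), (np.float64(-0.0344), np.float64(0.4546), np.float64(0.0226))]
pad [328.4 285.4] 17.2 [[ 0.4482 -0.038   0.024 ]]
pad [241.5 275.1] 17.7 [[0.4691 0.1103 0.024 ]]
pad [198.2 270.9] 17.8 [[0.4781 0.184  0.024 ]]
scene y,x,diam [(np.float64(0.181), np.float64(0.4784), np.float64(0.0209)), (np.float64(0.112), np.float64(0.4746), np.float64(0.0208)), (np.float64(0.0356), np.float64(0.463), np.float64(0.0192)), (np.float64(-0.0356), np.float64(0.4558), np.float64(0.0213))]
comp 0.1125 0.6494307180380248 0.12994767749377295
comp 0.0375 0.6471435726793416 0.05498255916459098
comp -0.0375 0.6448564273206584 -0.019982559164590977
comp -0.1125 0.6425692819619753 -0.09494767749377295
```

```bash
cat >> h.py <<'E'
from scipy.spatial.transform import Rotation as Ro
G=Ro.from_matrix(np.array([[0,1,0],[1,0,0],[0,0,-1.]]))  # tool x=+y, y=+x, z down
def d(*targets):
    s=r.observe(); q=s["eef_rot"]; R=Ro.from_quat([q[1],q[2],q[3],q[0]]); p=s["eef_pos"]
    print("t",round(s["time"],2),"tcp",p.round(4),"w",round(s["gripper_width"],3),"F",s["force"].round(1),"grip",round(s["grip_force"],1))
    print("turn",((R.inv()*G).as_rotvec()/(np.pi/2)).round(4))
    for t in targets: print(t,(R.inv().apply(np.array(t)-p)/.5).round(4))
E
python3 - <<'E'
from h import *
d((.58,-.1,.21),(.477,.18,.21))
E
```

```text
t 0.3 tcp [ 0.2695 -0.6187  0.2073] w 0.997 F [ 0.1  0.7 -0.5] grip 0.0
turn [-4.000e-04 -2.000e-04 -7.385e-01]
(0.58, -0.1, 0.21) [ 0.9836 -0.703  -0.005 ]
(0.477, 0.18, 0.21) [ 1.0184 -1.2987 -0.0046]
```

```bash
python3 -m crank '[[0,0,-0.7385,0.984,-0.703,-0.005,1],[0,0,-0.7385,0.984,-0.703,-0.005,1],[0,0,-0.7385,0.984,-0.703,-0.005,1],[0,0,-0.7385,0.984,-0.703,-0.005,1],[0,0,-0.7385,0.984,-0.703,-0.005,1],[0,0,-0.7385,0.984,-0.703,-0.005,1],[0,0,-0.7385,0.984,-0.703,-0.005,1],[0,0,-0.7385,0.984,-0.703,-0.005,1],[0,0,-0.7385,0.984,-0.703,-0.005,1],[0,0,-0.7385,0.984,-0.703,-0.005,1]]'
python3 -c "
from h import *
d((.58,-.1,.21),(.477,.18,.21))"
```

```text
time: 1.3
eef_pos: [0.5272, -0.1883, 0.21]
eef_rot: [0.0, 0.707, 0.707, 0.0]
force: [-0.2, -0.7, -0.1]
gripper_width: 1.003
grip_force: 0.0
t 1.3 tcp [ 0.5272 -0.1883  0.21  ] w 1.003 F [-0.2 -0.7 -0.1] grip 0.0
turn [ 0.0004  0.0003 -0.0003]
(0.58, -0.1, 0.21) [0.1767 0.1055 0.    ]
(0.477, 0.18, 0.21) [ 7.366e-01 -1.008e-01 -4.000e-04]
```

```bash
python3 -m crank '[[0,0,0,0.737,-0.101,0,1],[0,0,0,0.737,-0.101,0,1],[0,0,0,0.737,-0.101,0,1],[0,0,0,0.737,-0.101,0,1],[0,0,0,0.737,-0.101,0,1],[0,0,0,0.737,-0.101,0,1],[0,0,0,0.737,-0.101,0,1],[0,0,0,0.737,-0.101,0,1],[0,0,0,0.737,-0.101,0,1],[0,0,0,0.737,-0.101,0,1]]'
python3 -c "
from h import *
d((.477,.18,.21),(.477,.18,.09))
c=r.capture('scene');cv2.imwrite('pics/a.png',cv2.resize(c['color'][40:280,150:400,::-1],None,fx=2.4,fy=2.4))"
```

```text
time: 2.3
eef_pos: [0.476, 0.1782, 0.2096]
eef_rot: [0.0, 0.707, 0.707, -0.0]
force: [0.8, -0.4, -0.0]
gripper_width: 1.001
grip_force: 0.0
t 2.3 tcp [0.476  0.1782 0.2096] w 1.001 F [ 0.8 -0.4 -0. ] grip 0.0
turn [-0.      0.0005  0.0004]
(0.477, 0.18, 0.21) [ 0.0035  0.002  -0.0008]
(0.477, 0.18, 0.09) [0.0037 0.002  0.2392]
```

View pics/a.png

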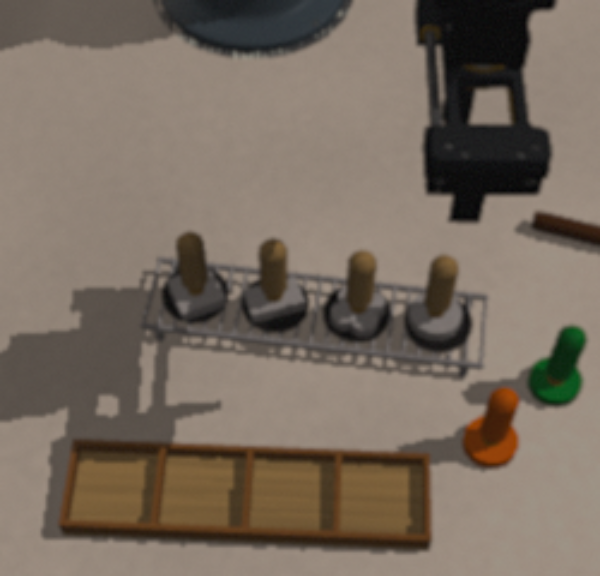

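The picture shows the gripper at crop (485,170), above the round stamp, whose foot is at crop (437,320). The rack is undisturbed and the orange and green pieces are clear.

```bash
python3 -m crank '[[0,0,0,0.003,0.001,0.06,1],[0,0,0,0.003,0.001,0.12,1],[0,0,0,0.003,0.001,0.18,1],[0,0,0,0.003,0.001,0.22,1],[0,0,0,0.003,0.001,0.239,1],[0,0,0,0.003,0.001,0.239,1]]'
python3 -m crank '[[0,0,0,0,0,0,-1],[0,0,0,0,0,0,-1],[0,0,0,0,0,0,-1],[0,0,0,0,0,0,-1],[0,0,0,0,0,0,-1],[0,0,0,0,0,0,-1],[0,0,0,0,0,0,-1],[0,0,0,0,0,0,-1],[0,0,0,0,0,0,-1],[0,0,0,0,0,0,-1]]'
```

```text
time: 2.95
eef_pos: [0.4762, 0.1784, 0.0892]
eef_rot: [-0.0, 0.708, 0.706, -0.001]
force: [-0.6, 0.4, 0.2]
gripper_width: 0.999
grip_force: 0.0
time: 3.95
eef_pos: [0.4765, 0.1801, 0.0902]
eef_rot: [-0.0, 0.707, 0.707, -0.0]
force: [-0.8, 0.2, 0.1]
gripper_width: 0.175
grip_force: 0.0
```

```bash
python3 -c "
from h import *
d((.477,.18,.09))
c=r.capture('scene');e=r.capture('top')
cv2.imwrite('pics/b.png',np.hstack([cv2.resize(c['color'][70:220,230:380,::-1],(400,400)),cv2.resize(e['color'][200:320,150:270,::-1],(400,400))]))"
```

```text
t 3.95 tcp [0.4765 0.1801 0.0902] w 0.175 F [-0.8  0.2  0.1] grip 0.0
turn [-0.0001  0.      0.0001]
(0.477, 0.18, 0.09) [-0.0003  0.0011  0.0003]
```

View pics/b.png

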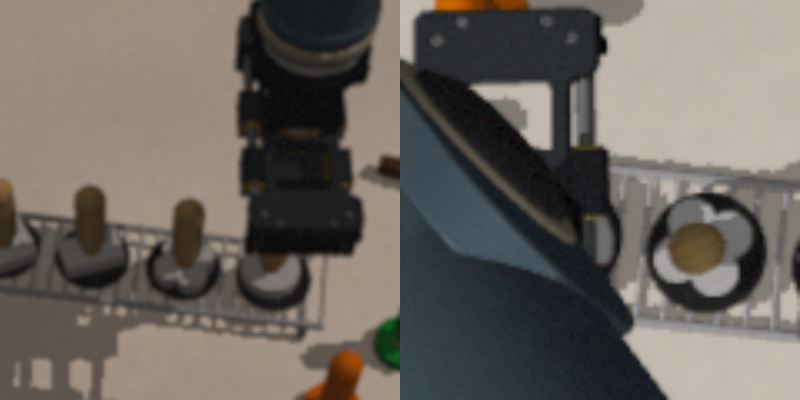

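```bash
python3 -m crank '[[0,0,0,0,0,0,-1],[0,0,0,0,0,0,-1],[0,0,0,0,0,0,-1]]'
python3 -c "
from h import *
c=r.capture('scene');print(((proj(c,[[.5715,.1425,.135],[.5715,.2175,.135],[.4765,.18,.084],[.477,.18,.024]])-[230,70])*400/150).round())
e=r.capture('top');print(((proj(e,[[.5715,.1425,.135],[.5715,.2175,.135]])-[150,200])*400/120).round())"
```

```text
time: 4.35
eef_pos: [0.4765, 0.1801, 0.0902]
eef_rot: [0.0, 0.707, 0.707, -0.0]
force: [0.2, -0.2, -0.3]
gripper_width: 0.005
grip_force: 0.0
[[237. 298.]
 [345. 299.]
 [275. 232.]
 [267. 276.]]
[[217.  29.]
 [ 51.  33.]]
```

```bash
python3 -c "
from h import *
c=r.capture('scene')
print('front finger tip, expected',proj(c,[[.534,.178,.1846],[.5195,.178,.1846]]).round(1),'seen 343.8 130.8 (cols 337-350)')
d()
print(r.observe()['joint_pos'].round(3), r.tips_ahead)
cv2.imwrite('pics/c.png',cv2.resize(c['color'][90:200,210:360,::-1],None,fx=5,fy=5,interpolation=cv2.INTER_CUBIC))"
```

```text
front finger tip, expected [[340.3 149.6]
 [339.8 143.2]] seen 343.8 130.8 (cols 337-350)
t 4.5 tcp [0.4765 0.1801 0.0902] w 0.007 F [-0.3  0.6 -0.3] grip 0.0
turn [-0.  0. -0.]
[ 0.049  0.414 -0.612  2.013  0.325  0.811 -0.75 ] 0.025
```

View pics/c.png

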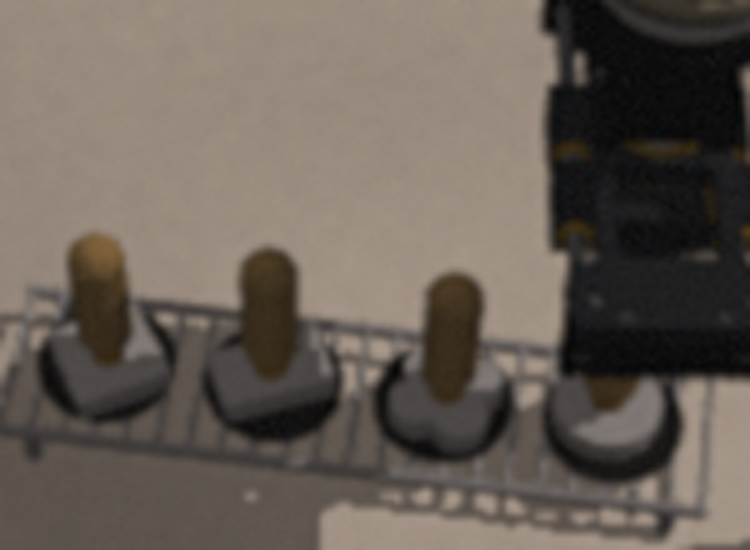

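```bash
python3 -c "
from h import *
c=r.capture('scene');e=r.capture('top')
g=cv2.resize(e['color'][180:280,130:230,::-1],(500,500),interpolation=cv2.INTER_CUBIC)
k=cv2.resize(c['color'][90:190,290:390,::-1],(300,500),interpolation=cv2.INTER_CUBIC)
k=cv2.resize(c['color'][60:185,310:385,::-1],(300,500),interpolation=cv2.INTER_CUBIC)
cv2.imwrite('pics/d.png',cv2.convertScaleAbs(np.hstack([g,k]),alpha=2.2))
def tri(a,b):
    o1,d1=ray(e,[a]);o2,d2=ray(c,[b]);d1=d1[0];d2=d2[0]
    s,t=np.linalg.lstsq(np.c_[d1,-d2],o2-o1,rcond=None)[0]
    p,q=o1+s*d1,o2+t*d2; return ((p+q)/2).round(4),np.linalg.norm(p-q).round(4)
print(tri((208.5,203),(323,155)))"

```

```text
(array([0.5704, 0.1423, 0.2166]), np.float64(0.0004))
```

View pics/d.png

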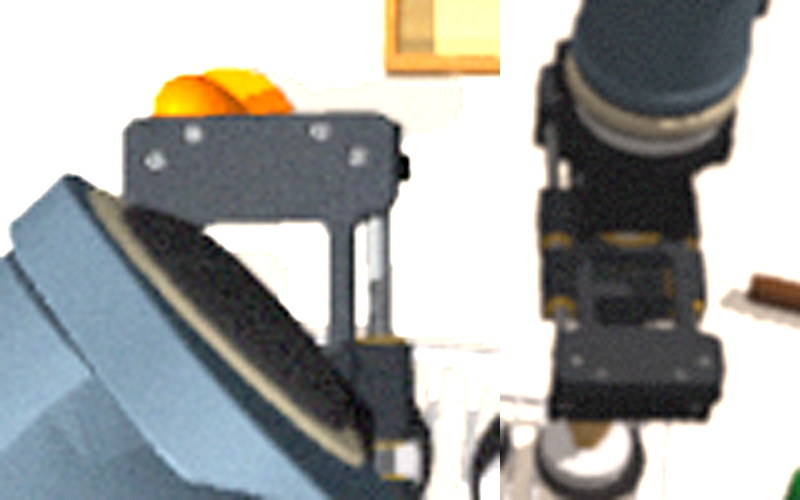

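```bash
python3 -m crank '[[0,0,0,0,0,-0.06,1],[0,0,0,0,0,-0.06,1],[0,0,0,0,0,-0.06,1],[0,0,0,0,0,-0.06,1],[0,0,0,0,0,-0.06,1],[0,0,0,0,0,-0.06,1],[0,0,0,0,0,-0.06,1],[0,0,0,0,0,-0.06,1],[0,0,0,0,0,-0.06,1],[0,0,0,0,0,-0.06,1]]'
python3 -c "
from h import *
c=r.capture('scene')
cv2.imwrite('pics/e.png',cv2.convertScaleAbs(cv2.resize(c['color'][70:190,270:390,::-1],(600,600),interpolation=cv2.INTER_CUBIC),alpha=2))
p=r.observe()['eef_pos']
for z in (0,.02,.04,.05,.06): print(z,((proj(c,p+[[.0435,-.0095,-.025+z],[.0585,-.0095,-.025+z],[.0585,.0095,-.025+z]])-[270,70])*5).round().tolist())"
```

```text
time: 5.6
eef_pos: [0.4765, 0.1801, 0.1202]
eef_rot: [0.0, 0.707, 0.707, -0.0]
force: [-0.1, -0.2, 0.3]
gripper_width: 0.835
grip_force: 0.0
0 [[302.0, 506.0], [304.0, 538.0], [352.0, 538.0]]
0.02 [[307.0, 477.0], [309.0, 509.0], [358.0, 510.0]]
0.04 [[313.0, 447.0], [315.0, 479.0], [365.0, 480.0]]
0.05 [[316.0, 432.0], [318.0, 464.0], [369.0, 464.0]]
0.06 [[319.0, 416.0], [322.0, 448.0], [372.0, 449.0]]
```

View pics/e.png

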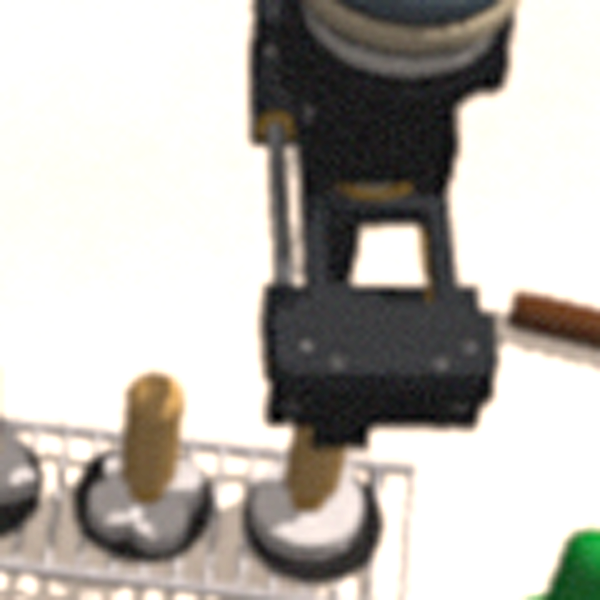

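The picture shows the front fingertip at crop (340,442), about 50 mm higher than the reported TCP implies. The body slab triangulates with the same offset, so heights need about −0.05 m. In x and y the tool agrees with the reported pose.

```bash
python3 -m crank '[[0,0,0,0,0,0.04,1],[0,0,0,0,0,0.08,1],[0,0,0,0,0,0.11,1],[0,0,0,0,0,0.14,1],[0,0,0,0,0,0.156,1],[0,0,0,0,0,0.156,1],[0,0,0,0,0,0.156,1]]'
python3 -m crank '[[0,0,0,0,0,0,-1],[0,0,0,0,0,0,-1],[0,0,0,0,0,0,-1],[0,0,0,0,0,0,-1],[0,0,0,0,0,0,-1],[0,0,0,0,0,0,-1],[0,0,0,0,0,0,-1],[0,0,0,0,0,0,-1],[0,0,0,0,0,0,-1],[0,0,0,0,0,0,-1]]'
```

```text
time: 6.35
eef_pos: [0.4768, 0.1804, 0.0425]
eef_rot: [0.0, 0.707, 0.707, 0.0]
force: [0.8, 0.5, -0.5]
gripper_width: 1.001
grip_force: 0.0
time: 7.35
eef_pos: [0.4762, 0.18, 0.0421]
eef_rot: [-0.0, 0.707, 0.707, -0.0]
force: [0.1, -0.6, -0.6]
gripper_width: 0.279
grip_force: 30.0
```

```bash
python3 -m crank '[[0,0,0,0,0,-0.06,-1],[0,0,0,0,0,-0.12,-1],[0,0,0,0,0,-0.18,-1],[0,0,0,0,0,-0.24,-1],[0,0,0,0,0,-0.24,-1]]'
python3 -m crank '[[0,0,0,-0.07,0.042,0,-1],[0,0,0,-0.14,0.084,0,-1],[0,0,0,-0.21,0.126,0,-1],[0,0,0,-0.28,0.168,0,-1],[0,0,0,-0.35,0.21,0,-1],[0,0,0,-0.42,0.252,0,-1],[0,0,0,-0.49,0.294,0,-1],[0,0,0,-0.55,0.333,0,-1],[0,0,0,-0.55,0.333,0,-1],[0,0,0,-0.55,0.333,0,-1]]'
python3 -c "
from h import *
d((.6426,-.095,.027))
c=r.capture('scene');cv2.imwrite('pics/f.png',cv2.convertScaleAbs(cv2.resize(c['color'][90:280,150:370,::-1],(660,570)),alpha=1.8))"
```

```text
time: 7.85
eef_pos: [0.479, 0.1816, 0.1659]
eef_rot: [0.002, 0.707, 0.707, 0.004]
force: [0.7, -0.2, -1.0]
gripper_width: 0.277
grip_force: 30.0
time: 8.85
eef_pos: [0.6422, -0.0956, 0.1601]
eef_rot: [-0.001, 0.708, 0.706, -0.001]
force: [0.8, 0.8, -2.1]
gripper_width: 0.284
grip_force: 30.0
t 8.85 tcp [ 0.6422 -0.0956  0.1601] w 0.284 F [ 0.8  0.8 -2.1] grip 30.0
turn [-0.002  -0.0005 -0.0011]
(0.6426, -0.095, 0.027) [0.001  0.0017 0.2662]
```

View pics/f.png

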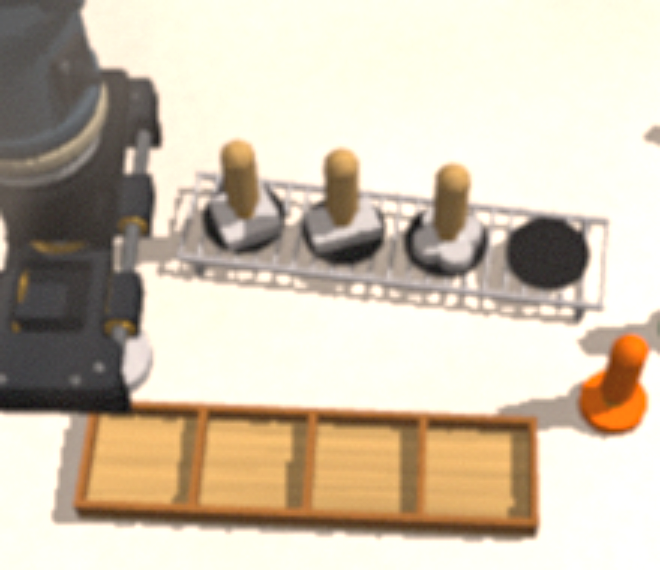

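The round stamp hangs upright at crop (130,360), and its pad at crop (548,252) is empty. Lowering it now.

```bash
python3 -m crank '[[0,0,0,0,0,0.06,-1],[0,0,0,0,0,0.12,-1],[0,0,0,0,0,0.18,-1],[0,0,0,0,0,0.22,-1],[0,0,0,0,0,0.25,-1],[0,0,0,0,0,0.262,-1],[0,0,0,0,0,0.268,-1],[0,0,0,0,0,0.27,-1],[0,0,0,0,0,0.272,-1],[0,0,0,0,0,0.272,-1]]'
```

```text
time: 9.9
eef_pos: [0.6436, -0.095, 0.027]
eef_rot: [0.001, 0.707, 0.707, 0.0]
force: [0.2, -0.4, -2.0]
gripper_width: 0.282
grip_force: 30.0
```

```bash
python3 -m crank '[[0,0,0,0,0,0.001,-1],[0,0,0,0,0,0.002,-1],[0,0,0,0,0,0.002,-1]]'
python3 -m crank '[[0,0,0,0,0,0,1],[0,0,0,0,0,0,1],[0,0,0,0,0,0,1],[0,0,0,0,0,0,1],[0,0,0,0,0,0,1],[0,0,0,0,0,0,1],[0,0,0,0,0,0,1],[0,0,0,0,0,0,1],[0,0,0,0,0,0,1]]'
python3 -m crank '[[0,0,0,0,0,-0.07,1],[0,0,0,0,0,-0.15,1],[0,0,0,0,0,-0.23,1],[0,0,0,0,0,-0.27,1],[0,0,0,0,0,-0.27,1]]'
python3 -c "
from h import *
d((.4735,.111,.162),(.4735,.111,.042))
c=r.capture('scene');cv2.imwrite('pics/g.png',cv2.convertScaleAbs(cv2.resize(c['color'][90:280,150:370,::-1],(660,570)),alpha=1.8))"
```

```text
time: 10.2
eef_pos: [0.6434, -0.095, 0.0261]
eef_rot: [0.0, 0.707, 0.707, 0.0]
force: [-1.3, 0.2, 3.5]
gripper_width: 0.281
grip_force: 30.0
time: 11.1
eef_pos: [0.6431, -0.0949, 0.0252]
eef_rot: [0.0, 0.707, 0.707, 0.0]
force: [0.4, 0.1, -0.6]
gripper_width: 0.97
grip_force: 0.0
time: 11.6
eef_pos: [0.6454, -0.0947, 0.1643]
eef_rot: [0.003, 0.707, 0.707, 0.002]
force: [-0.1, 0.5, 0.7]
gripper_width: 1.001
grip_force: 0.0
t 11.6 tcp [ 0.6454 -0.0947  0.1643] w 1.001 F [-0.1  0.5  0.7] grip 0.0
turn [ 0.0048  0.0006 -0.    ]
(0.4735, 0.111, 0.162) [ 0.4114 -0.3439  0.0016]
(0.4735, 0.111, 0.042) [ 0.4116 -0.3457  0.2416]
```

View pics/g.png

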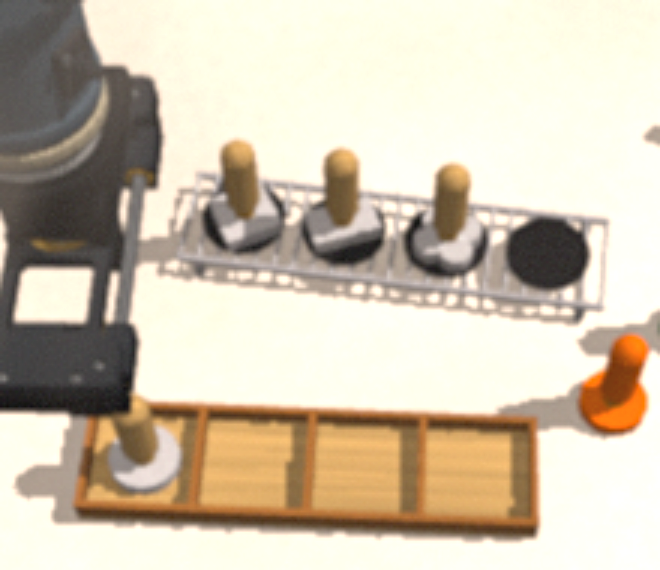

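The round stamp stands upright in the right-hand compartment, foot at crop (145,460) and centred. Next is the flower.

```bash
python3 -m crank '[[0,0,0,0.07,-0.058,0,1],[0,0,0,0.14,-0.116,0,1],[0,0,0,0.21,-0.173,0,1],[0,0,0,0.28,-0.23,0,1],[0,0,0,0.35,-0.288,0,1],[0,0,0,0.412,-0.339,0,1],[0,0,0,0.412,-0.339,0,1],[0,0,0,0.412,-0.339,0,1]]'
python3 -m crank '[[0,0,0,0,0,0.06,1],[0,0,0,0,0,0.12,1],[0,0,0,0,0,0.18,1],[0,0,0,0,0,0.22,1],[0,0,0,0,0,0.238,1],[0,0,0,0,0,0.238,1],[0,0,0,0,0,0.238,1]]'
```

```text
time: 12.45
eef_pos: [0.4723, 0.1111, 0.1591]
eef_rot: [-0.0, 0.706, 0.708, -0.001]
force: [0.8, -0.4, -0.7]
gripper_width: 1.0
grip_force: 0.0
time: 13.15
eef_pos: [0.4743, 0.1108, 0.0415]
eef_rot: [0.0, 0.707, 0.707, 0.0]
force: [-0.5, -0.2, 0.1]
gripper_width: 0.999
grip_force: 0.0
```

```bash
python3 -m crank '[[0,0,0,0,0,0,-1],[0,0,0,0,0,0,-1],[0,0,0,0,0,0,-1],[0,0,0,0,0,0,-1],[0,0,0,0,0,0,-1],[0,0,0,0,0,0,-1],[0,0,0,0,0,0,-1],[0,0,0,0,0,0,-1],[0,0,0,0,0,0,-1],[0,0,0,0,0,0,-1]]'
python3 -m crank '[[0,0,0,0,0,-0.06,-1],[0,0,0,0,0,-0.12,-1],[0,0,0,0,0,-0.18,-1],[0,0,0,0,0,-0.24,-1],[0,0,0,0,0,-0.24,-1]]'
python3 -m crank '[[0,0,0,-0.05,0.065,0,-1],[0,0,0,-0.1,0.13,0,-1],[0,0,0,-0.15,0.195,0,-1],[0,0,0,-0.2,0.26,0,-1],[0,0,0,-0.25,0.325,0,-1],[0,0,0,-0.262,0.342,0,-1],[0,0,0,-0.262,0.342,0,-1],[0,0,0,-0.262,0.342,0,-1],[0,0,0,-0.262,0.342,0,-1]]'
```

```text
time: 14.15
eef_pos: [0.4733, 0.1111, 0.0411]
eef_rot: [-0.0, 0.707, 0.707, -0.0]
force: [-0.5, -0.4, 0.1]
gripper_width: 0.285
grip_force: 30.0
time: 14.65
eef_pos: [0.4762, 0.1122, 0.1649]
eef_rot: [0.002, 0.707, 0.707, 0.003]
force: [-0.6, 0.6, -0.8]
gripper_width: 0.281
grip_force: 30.0
time: 15.55
eef_pos: [0.6432, -0.018, 0.161]
eef_rot: [-0.001, 0.706, 0.708, -0.0]
force: [-0.3, -0.4, -0.6]
gripper_width: 0.283
grip_force: 30.0
```

```bash
python3 -m crank '[[0,0,0,-0.002,0.001,0.06,-1],[0,0,0,-0.002,0.001,0.12,-1],[0,0,0,-0.002,0.001,0.18,-1],[0,0,0,-0.002,0.001,0.22,-1],[0,0,0,-0.002,0.001,0.25,-1],[0,0,0,-0.002,0.001,0.262,-1],[0,0,0,-0.002,0.001,0.268,-1],[0,0,0,-0.002,0.001,0.271,-1],[0,0,0,-0.002,0.001,0.273,-1],[0,0,0,-0.002,0.001,0.273,-1]]'
```

```text
time: 16.55
eef_pos: [0.6455, -0.0209, 0.0255]
eef_rot: [0.001, 0.707, 0.707, 0.0]
force: [-0.9, 0.4, -0.9]
gripper_width: 0.284
grip_force: 30.0
```

```bash
python3 -m crank '[[0,0,0,0,0,0.001,-1],[0,0,0,0,0,0.001,1],[0,0,0,0,0,0.001,1],[0,0,0,0,0,0.001,1],[0,0,0,0,0,0.001,1],[0,0,0,0,0,0.001,1],[0,0,0,0,0,0.001,1],[0,0,0,0,0,0.001,1],[0,0,0,0,0,0.001,1],[0,0,0,0,0,0.001,1]]'
python3 -m crank '[[0,0,0,0,0,-0.07,1],[0,0,0,0,0,-0.15,1],[0,0,0,0,0,-0.23,1],[0,0,0,0,0,-0.27,1],[0,0,0,0,0,-0.27,1]]'
python3 -m crank '[[0,0,0,0.02,-0.065,0,1],[0,0,0,0.04,-0.13,0,1],[0,0,0,0.06,-0.195,0,1],[0,0,0,0.08,-0.26,0,1],[0,0,0,0.1,-0.325,0,1],[0,0,0,0.113,-0.366,0,1],[0,0,0,0.113,-0.366,0,1],[0,0,0,0.113,-0.366,0,1],[0,0,0,0.113,-0.366,0,1]]'
python3 -c "
from h import *
d((.462,.036,.162))
c=r.capture('scene');cv2.imwrite('pics/i.png',cv2.convertScaleAbs(cv2.resize(c['color'][90:280,150:370,::-1],(660,570)),alpha=1.8))"
```

```text
time: 17.55
eef_pos: [0.645, -0.0209, 0.0243]
eef_rot: [0.0, 0.707, 0.707, 0.0]
force: [0.3, 0.1, 0.0]
gripper_width: 0.972
grip_force: 0.0
time: 18.05
eef_pos: [0.6474, -0.0204, 0.1632]
eef_rot: [0.003, 0.707, 0.707, 0.003]
force: [-0.0, -0.0, -0.2]
gripper_width: 1.003
grip_force: 0.0
time: 18.95
eef_pos: [0.4629, 0.0352, 0.1589]
eef_rot: [-0.0, 0.707, 0.707, 0.0]
force: [-0.6, 0.1, -0.3]
gripper_width: 0.998
grip_force: 0.0
t 18.95 tcp [0.4629 0.0352 0.1589] w 0.998 F [-0.6  0.1 -0.3] grip 0.0
turn [ 0.0001 -0.0003 -0.0006]
(0.462, 0.036, 0.162) [ 0.0017 -0.0019 -0.0062]
```

View pics/i.png

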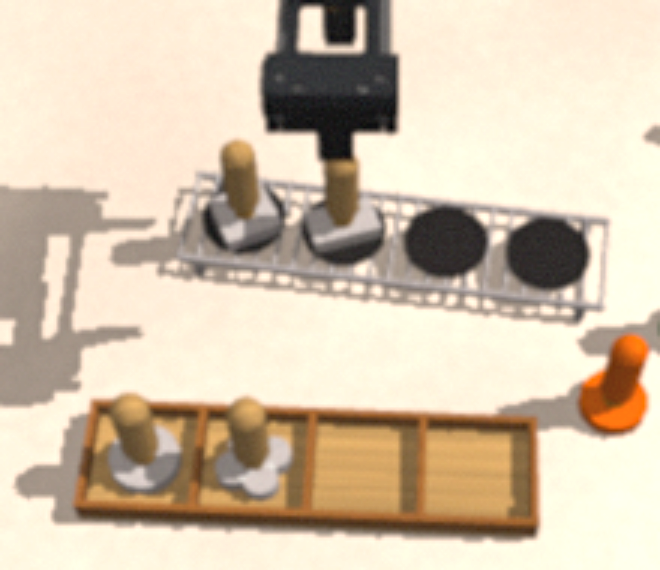

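Round (145,460) and flower (252,465) stand upright in the two right-hand compartments, and the gripper is above the oblong stamp at (342,190). Next is the oblong.

```bash
python3 -m crank '[[0,0,0,0.001,-0.001,0.06,1],[0,0,0,0.001,-0.001,0.12,1],[0,0,0,0.001,-0.001,0.18,1],[0,0,0,0.001,-0.001,0.22,1],[0,0,0,0.001,-0.001,0.235,1],[0,0,0,0.001,-0.001,0.235,1],[0,0,0,0.001,-0.001,0.235,1]]'
python3 -m crank '[[0,0,0,0,0,0,-1],[0,0,0,0,0,0,-1],[0,0,0,0,0,0,-1],[0,0,0,0,0,0,-1],[0,0,0,0,0,0,-1],[0,0,0,0,0,0,-1],[0,0,0,0,0,0,-1],[0,0,0,0,0,0,-1],[0,0,0,0,0,0,-1],[0,0,0,0,0,0,-1]]'
python3 -m crank '[[0,0,0,0,0,-0.06,-1],[0,0,0,0,0,-0.12,-1],[0,0,0,0,0,-0.18,-1],[0,0,0,0,0,-0.24,-1],[0,0,0,0,0,-0.24,-1],[0,0,0,0,0,-0.24,-1]]'
```

```text
time: 19.7
eef_pos: [0.4625, 0.0363, 0.0423]
eef_rot: [0.0, 0.707, 0.707, 0.001]
force: [0.0, -0.2, 0.8]
gripper_width: 1.001
grip_force: 0.0
time: 20.7
eef_pos: [0.4612, 0.0361, 0.0416]
eef_rot: [-0.0, 0.707, 0.707, -0.0]
force: [-0.3, 0.0, -0.0]
gripper_width: 0.276
grip_force: 30.0
time: 21.3
eef_pos: [0.4615, 0.0358, 0.1618]
eef_rot: [0.001, 0.707, 0.707, 0.0]
force: [1.1, -0.3, -1.6]
gripper_width: 0.278
grip_force: 30.0
```

```bash
python3 -m crank '[[0,0,0,0.007,0.065,0,-1],[0,0,0,0.014,0.13,0,-1],[0,0,0,0.02,0.195,0,-1],[0,0,0,0.027,0.26,0,-1],[0,0,0,0.033,0.325,0,-1],[0,0,0,0.038,0.371,0,-1],[0,0,0,0.038,0.371,0,-1],[0,0,0,0.038,0.371,0,-1],[0,0,0,0.038,0.371,0,-1],[0,0,0,0.038,0.371,0,-1]]'
python3 -m crank '[[0,0,0,0,0,0.06,-1],[0,0,0,0,0,0.12,-1],[0,0,0,0,0,0.18,-1],[0,0,0,0,0,0.22,-1],[0,0,0,0,0,0.25,-1],[0,0,0,0,0,0.262,-1],[0,0,0,0,0,0.268,-1],[0,0,0,0,0,0.271,-1],[0,0,0,0,0,0.271,-1],[0,0,0,0,0,0.271,-1]]'
```

```text
time: 22.3
eef_pos: [0.6459, 0.055, 0.1613]
eef_rot: [-0.0, 0.707, 0.707, -0.001]
force: [-0.2, -0.1, -1.1]
gripper_width: 0.284
grip_force: 30.0
time: 23.3
eef_pos: [0.6476, 0.0552, 0.0271]
eef_rot: [0.001, 0.707, 0.707, 0.001]
force: [-0.7, -0.1, -0.7]
gripper_width: 0.281
grip_force: 30.0
```

```bash
python3 -m crank '[[0,0,0,0,0,0.002,-1],[0,0,0,0,0,0.002,-1],[0,0,0,0,0,0.002,1],[0,0,0,0,0,0.002,1],[0,0,0,0,0,0.002,1],[0,0,0,0,0,0.002,1],[0,0,0,0,0,0.002,1],[0,0,0,0,0,0.002,1],[0,0,0,0,0,0.002,1],[0,0,0,0,0,0.002,1]]'
python3 -m crank '[[0,0,0,0,0,0.0,1],[0,0,0,0,0,0,1],[0,0,0,0,0,-0.07,1],[0,0,0,0,0,-0.15,1],[0,0,0,0,0,-0.23,1],[0,0,0,0,0,-0.27,1],[0,0,0,0,0,-0.27,1]]'
python3 -m crank '[[0,0,0,-0.03,-0.065,0,1],[0,0,0,-0.06,-0.13,0,1],[0,0,0,-0.09,-0.195,0,1],[0,0,0,-0.12,-0.26,0,1],[0,0,0,-0.15,-0.325,0,1],[0,0,0,-0.18,-0.384,0,1],[0,0,0,-0.18,-0.384,0,1],[0,0,0,-0.18,-0.384,0,1],[0,0,0,-0.18,-0.384,0,1]]'
python3 -c "
from h import *
d((.455,-.035,.0415))"
```

```text
time: 24.3
eef_pos: [0.647, 0.0551, 0.0252]
eef_rot: [0.0, 0.707, 0.707, 0.0]
force: [0.9, 0.0, 0.0]
gripper_width: 0.921
grip_force: 0.0
time: 25.0
eef_pos: [0.6493, 0.0559, 0.1642]
eef_rot: [0.002, 0.707, 0.707, 0.003]
force: [1.0, 0.0, -0.8]
gripper_width: 1.0
grip_force: 0.0
time: 25.9
eef_pos: [0.4558, -0.0344, 0.16]
eef_rot: [-0.0, 0.707, 0.707, 0.0]
force: [0.3, 0.2, -0.5]
gripper_width: 1.002
grip_force: 0.0
t 25.9 tcp [ 0.4558 -0.0344  0.16  ] w 1.002 F [ 0.3  0.2 -0.5] grip 0.0
turn [ 0.0003 -0.0005  0.0004]
(0.455, -0.035, 0.0415) [-0.0014 -0.0017  0.237 ]
```

```bash
python3 -m crank '[[0,0,0,-0.001,-0.001,0.06,1],[0,0,0,-0.001,-0.001,0.12,1],[0,0,0,-0.001,-0.001,0.18,1],[0,0,0,-0.001,-0.001,0.22,1],[0,0,0,-0.001,-0.001,0.237,1],[0,0,0,-0.001,-0.001,0.237,1],[0,0,0,-0.001,-0.001,0.237,1]]'
python3 -m crank '[[0,0,0,0,0,0,-1],[0,0,0,0,0,0,-1],[0,0,0,0,0,0,-1],[0,0,0,0,0,0,-1],[0,0,0,0,0,0,-1],[0,0,0,0,0,0,-1],[0,0,0,0,0,0,-1],[0,0,0,0,0,0,-1],[0,0,0,0,0,0,-1],[0,0,0,0,0,0,-1]]'
python3 -m crank '[[0,0,0,0,0,-0.06,-1],[0,0,0,0,0,-0.12,-1],[0,0,0,0,0,-0.18,-1],[0,0,0,0,0,-0.24,-1],[0,0,0,0,0,-0.24,-1],[0,0,0,0,0,-0.24,-1]]'
```

```text
time: 26.6
eef_pos: [0.4556, -0.0348, 0.0422]
eef_rot: [0.0, 0.707, 0.707, 0.001]
force: [1.8, 0.3, 0.5]
gripper_width: 1.004
grip_force: 0.0
time: 27.6
eef_pos: [0.4543, -0.0354, 0.0416]
eef_rot: [-0.0, 0.707, 0.707, -0.0]
force: [-0.7, -1.2, 0.9]
gripper_width: 0.28
grip_force: 30.0
time: 28.2
eef_pos: [0.4545, -0.0356, 0.1618]
eef_rot: [0.001, 0.707, 0.707, 0.0]
force: [-0.9, -0.4, -0.9]
gripper_width: 0.28
grip_force: 30.0
```

```bash
python3 -m crank '[[0,0,0,0.05,0.06,0,-1],[0,0,0,0.1,0.12,0,-1],[0,0,0,0.15,0.18,0,-1],[0,0,0,0.2,0.24,0,-1],[0,0,0,0.25,0.3,0,-1],[0,0,0,0.3,0.355,0,-1],[0,0,0,0.33,0.39,0,-1],[0,0,0,0.33,0.39,0,-1],[0,0,0,0.33,0.39,0,-1],[0,0,0,0.33,0.39,0,-1]]'
python3 -m crank '[[0,0,0,0,0,0.06,-1],[0,0,0,0,0,0.12,-1],[0,0,0,0,0,0.18,-1],[0,0,0,0,0,0.22,-1],[0,0,0,0,0,0.25,-1],[0,0,0,0,0,0.262,-1],[0,0,0,0,0,0.268,-1],[0,0,0,0,0,0.271,-1],[0,0,0,0,0,0.271,-1],[0,0,0,0,0,0.271,-1]]'
```

```text
time: 29.2
eef_pos: [0.6483, 0.1284, 0.1603]
eef_rot: [-0.0, 0.707, 0.707, -0.002]
force: [0.2, 0.5, -0.5]
gripper_width: 0.283
grip_force: 30.0
time: 30.2
eef_pos: [0.6501, 0.1298, 0.0271]
eef_rot: [0.0, 0.707, 0.707, 0.001]
force: [0.3, 0.9, -1.2]
gripper_width: 0.279
grip_force: 30.0
```

```bash
python3 -m crank '[[0,0,0,0,0,0.002,-1],[0,0,0,0,0,0.002,-1],[0,0,0,0,0,0.002,1],[0,0,0,0,0,0.002,1],[0,0,0,0,0,0.002,1],[0,0,0,0,0,0.002,1],[0,0,0,0,0,0.002,1],[0,0,0,0,0,0.002,1],[0,0,0,0,0,0.002,1],[0,0,0,0,0,0.002,1]]'
python3 -m crank '[[0,0,0,0,0,0.0,1],[0,0,0,0,0,0,1],[0,0,0,0,0,-0.07,1],[0,0,0,0,0,-0.15,1],[0,0,0,0,0,-0.23,1],[0,0,0,0,0,-0.27,1],[0,0,0,0,0,-0.27,1]]'
python3 -m crank '[[0,0,0,0,-0.07,-0.07,1],[0,0,0,0,-0.14,-0.1,1],[0,0,0,0,-0.21,-0.1,1],[0,0,0,0,-0.28,-0.1,1],[0,0,0,0,-0.3,-0.1,1],[0,0,0,0,-0.3,-0.1,1],[0,0,0,0,-0.3,-0.1,1],[0,0,0,0,-0.3,-0.1,1]]'
python3 -c "
from h import *
d()
c=r.capture('scene');e=r.capture('top')
cv2.imwrite('pics/k.png',cv2.convertScaleAbs(np.hstack([cv2.resize(c['color'][170:290,160:340,::-1],(400,267)),cv2.resize(e['color'][120:240,195:375,::-1],(400,267))]),alpha=1.8))"
```

```text
time: 31.2
eef_pos: [0.6495, 0.1296, 0.0252]
eef_rot: [0.0, 0.707, 0.707, -0.0]
force: [-0.7, 0.1, -0.3]
gripper_width: 0.919
grip_force: 0.0
time: 31.9
eef_pos: [0.6516, 0.1307, 0.1643]
eef_rot: [0.002, 0.707, 0.707, 0.003]
force: [-0.5, 0.3, 0.7]
gripper_width: 1.001
grip_force: 0.0
time: 32.7
eef_pos: [0.5008, 0.1294, 0.2099]
eef_rot: [-0.0, 0.707, 0.707, 0.0]
force: [0.4, 0.2, -0.8]
gripper_width: 0.998
grip_force: 0.0
t 32.7 tcp [0.5008 0.1294 0.2099] w 0.998 F [ 0.4  0.2 -0.8] grip 0.0
turn [ 0.     -0.0005 -0.0007]
```

View pics/k.png

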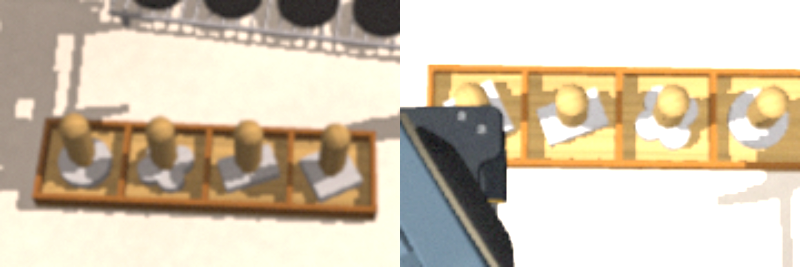

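All four stamps stand upright and centred in their compartments: in the left view, round (85,165), flower (165,168), oblong (248,168) and square (330,172). The gripper is clear of everything, so I'm handing in.

```bash
python3 -c "
from plant import r
print(r.close_job())"
```

```text
the job is handed in; nothing more can be done
None
```

All four stamps are in the tray in reverse order, left to right square, oblong, flower, round, each standing upright and released in the final pictures; the job is handed in at about 33 s, and no verdict came back.

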